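# Hook up the drop guard of a connector press

## Robot

A 6-joint arm with a two-finger parallel gripper is mounted at the origin on the work surface. World frame = base frame: x ahead of the robot, y to its left, z up, the work surface at z = 0. Lengths are in m, angles in rad, forces in N, time in s.
With the tool pointing down it reaches from about 0.225 to 0.875 m from the base axis. Payload 3.4 kg.
Tool frame: the origin (TCP) lies midway between the tips of the shut fingers; the grasp point (between the pads) lies behind it (manip.grip_point_offset is the z of the grasp point in the tool frame, in m); z points along the fingers, x is the direction in which the jaws open and shut, and the axes are right-handed (so a half turn about z gives the same grasp; the last joint's range is limited). The gripper opens to 85 mm and grips with 20 to 120 N. Pads are 22 mm wide; open, the fingers measure 114 mm over their backs; the gripper's body (76 mm by 85 mm) begins 54 mm behind the grasp point. The pads swing forward as they close: fully open they stand 13 mm farther back than shut.
Start: joints at [1.048, 0.276, 1.505, -0, 1.361, -0.121], TCP at [0.225, 0.529, 0.205] pointing down, gripper open.
Joint ranges: [-2.89, 2.89], [-0.75, 2.08], [0.22, 2.7], [-1.18, 4.32], [0.11, 2.71], [-2.7, 2.7]. Speed limits (rad/s): [2.57, 2.57, 3.14, 3.14, 3.14, 3.14].

## Interface

Orientations are given as a unit quaternion [w, x, y, z].
In Python, from rig import manip, eyes, recognise, regions_of, mark_of gives the robot as it stands.
- The arm moves only by the shell command python3 -m inch 'ROWS' [FORCE]. ROWS is JSON, a list of rows, each a list of 5 numbers: the gripper command: -1 is shut, 1 is fully open, values between are in proportion, then the shift along the tool's x, y, z in mm, then the turn about the tool's z in degrees. A call has 1 to 20 rows; each row shifts and turns the pose as measured when the row begins, along the tool's axes as they then stand; what a row does not reach is not made up. A row lasts 1/12 s, in which the tool goes at most 41.7 mm and 7.16 degrees, less where a joint would pass 70% of its speed; a pose out of reach is approached as far as the arm can. A call with a gripper value outside its range is refused whole. The fingers move at their own pace and stop on an object; FORCE is the grip in N (left out, the last holds). Time passes only in rows, so rows that do not move let the fingers close. It gives the time, the measured TCP pose, the force and the opening at its end, in the units of the state.
- manip.get_state(): the state, without advancing time (a new reading comes with each control period).
- eyes.get_image(name): name is "scene" or "side" or "wrist"; returns a dict with "frame" (480x640x3 uint8, red, green, blue), "K" (3x3 intrinsics, pixels), "k1" (the pictures are not rectified: a ray, as slopes to the right and down, at radius r is drawn at 1 + k1 r^2 times it, then the intrinsics apply), "rvec" (rotation vector, rad) and "tvec" (3), from world to camera coordinates, as OpenCV has them; the wrist camera has in their place "mount" (4x4, takes a point from camera to tool coordinates, whose origin is the TCP and whose axes are the tool frame's). Camera axes: x right, y down, z forward; pixel columns grow to the right and rows downward; lengths in m; the calibration is good to about 2 mm. A picture is of the moment at which its call begins: read the wrist's pose just before it. There is no depth.
- manip.sign_off(): hands the job in, once; it reports no verdict.
Trained networks look in a picture, given as the dict that the camera call returned (one of the last four; its "shot" number tells which), for a name from the list of things; names that differ only in an ending like _2 or _b are one class to them, and where a whole thing is asked for, a point or a joint stands for the part that bears it (a point fixed in the world has none). Each returns a list of dicts, best first, with "confidence" (0 to 1); they miss things now and then, are a little off and sometimes report something else, mostly with a low value. They report only what shows in the picture. A call takes as long as a camera call.
- recognise(picture, target): "bbox" ([left, top, width, height] in pixels, round what is visible of it).
- regions_of(picture, target): "mask" (480x640 bool, what is visible of it) and "bbox" ([left, top, width, height] in pixels, round what is visible of it).
- mark_of(picture, target): "point" ([row, column] in pixels: a listed point, or the origin of a listed thing).
The state is a dict: "clock": time; "qpos": joint angles; "qd": joint speeds; "effort": joint torques, N m; "position": TCP position; "ee_rot": TCP orientation; "contact_force": force on the tool from outside, world axes, zero at the start; "moment": the same for the moment, N m; "width": finger opening in m.
Only numpy, scipy, OpenCV 4.12 (cv2) and the standard library are available. Lean on these libraries where they do the work, as an engineer would, in place of code of your own. Each camera call takes 0.05 s, during which the arm holds its last target.

## Task

Lift the press's clear drop guard by its orange grip, bring it out over the front of the press and hook its slotted yellow bar down into the green-floored notches on top of the two side plates, so that it hangs there and the press stays open. Lower it in, do not let it fall, let go of it, and leave the multimeter and the parts caddy where they are.

Things in the scene. Friction and masses are not known exactly. Their poses are not given: they have to be found in the camera images.
- guard: Loose guard, 0.25-0.5 kg. Origin: centre of orange grip 16 x 100 x 22 mm; axes as point notches. Underside of its yellow bar (10 x 250 x 14) is 62 below; 100 either side of the middle the bar has a slot, 26 wide, open downwards between teeth 14 deep, straddling a side plate. Clear panel, 150 wide, hangs 88 below the bar. Starts down: bar in the plates' tracks, grip centre 177 above table.
- notches (a point): Midway between the fixed press's two notches, at floor level (green), 195 mm above table. x: level, to press rear; y: along bar; z up. Side plates 10 thick at y=+-100. In each: notch x -15..15, 20 deep; beyond it horns to -30 and +34; track, open-topped, 34..56; rear wall to 80, top +40. Raise bar over 100 mm, move 45 forward (-x), lower onto notch floors: grip at +62. Head (x>130) tops at +55.
- meter: Bystander: loose blue and grey multimeter lying on the table in front of the press, 170 (x) x 85 (y) x 52 (z) mm. Origin at the centre of its underside.
- caddy: Bystander: loose grey open parts caddy with a black carrying bar on top, 100 (x) x 150 (y) x 104 (z) mm, on the table in front of the press. Origin at the centre of its underside.

How it is judged:
On the way:
1. the guard is lifted clear above the side plates' dividers (z of guard in the frame of notches above 0.079 m), for 0.05 s.
At the end, for the whole second after the job is handed in: The guard hangs at rest with its bar down in both notches: grip centre 62 mm above the notch floors (54 to 69), within 22 mm of the notches' centre fore and aft and 14 mm sideways, bar within 8 degrees of the line of the notches, guard within 10 degrees of upright (x of guard in the frame of notches between -0.022 and 0.022 m and y of guard in the frame of notches between -0.014 and 0.014 m and z of guard in the frame of notches between 0.054 and 0.069 m and angle between the y axis of guard and the y axis of notches, either way round below 0.14 rad and angle between guard's own z axis and vertical below 0.17 rad and linear speed of guard below 0.03 m/s); the robot touches nothing.
It fails at once if the guard falls or is flung (faster than 0.7 m/s) (linear speed of guard above 0.7 m/s).
It fails at once if the multimeter is pushed more than 25 mm or tipped (distance of meter from where it was at the start of the episode above 0.025 m or angle between meter's own z axis and vertical above 0.35 rad).
It fails at once if the caddy is pushed more than 25 mm or tipped (distance of caddy from where it was at the start of the episode above 0.025 m or angle between caddy's own z axis and vertical above 0.35 rad).
It also fails if it takes over 32 s, if anything falls off the work surface, if the arm or the gripper's body presses on something with over 40 N, if the wrist force passes 120 N, or if a joint passes its speed limit or range.

## Working session

There is one attempt and no reset: what is moved stays moved. The work goes in short steps, Python scripts to look and compute and a shell command to move; the robot and the scene stay as the last step left them, time stands still between calls to the robot, and variables do not carry over. Pictures are saved under pics/ and viewed, and the job is handed in when it is done.

```bash
ls; mkdir -p pics; python3 - <<'E'
from rig import manip, eyes, recognise, regions_of, mark_of
import cv2,pickle
s=manip.get_state();print(s, manip.grip_point_offset)
for n in ["scene","side","wrist"]:
    p=eyes.get_image(n)
    cv2.imwrite(f"pics/{n}0.png",p["frame"][:,:,::-1])
    pickle.dump(p,open(f"{n}0.pkl","wb"))
    print(n,{k:v for k,v in p.items() if k!="frame"})
    for t in ["guard","notches","meter","caddy"]:
        print(t,[(m["point"],round(m["confidence"],2)) for m in mark_of(p,t)[:2]],[(m["bbox"],round(m["confidence"],2)) for m in recognise(p,t)[:2]])
E
```

```text
pics
{'clock': 0.0, 'qpos': array([ 1.04798647e+00,  2.76608444e-01,  1.50615631e+00,  2.73260950e-05,
        1.36069322e+00, -1.21031306e-01]), 'qd': array([-0.00039779,  0.00104937,  0.00144778,  0.00067772,  0.00120637,
       -0.0007937 ]), 'effort': array([-1.36408216e-03, -4.16770434e+01, -2.45809078e+01, -4.38929574e-04,
        1.11592459e-02, -4.38931792e-06]), 'position': array([0.22457501, 0.52869588, 0.20402285]), 'ee_rot': array([ 4.05005662e-04,  8.33984393e-01,  5.51787244e-01, -8.40239611e-04]), 'contact_force': array([ 0.07259061, -0.08877743,  0.78337611]), 'moment': array([-0.01219129,  0.0053808 , -0.02392242]), 'width': 0.0852666513410392} -0.0187
scene {'K': array([[512.05772022,   0.        , 318.58897425],
       [  0.        , 512.05772022, 231.70937166],
       [  0.        ,   0.        ,   1.        ]]), 'k1': 0.009276450443846519, 'rvec': array([ 1.60207449,  1.85458816, -0.87833295]), 'tvec': array([ 0.18445946, -0.21473457,  1.40512266]), 'shot': 1}
guard [([238.3, 369.1], 0.87), ([223.6, 343.3], 0.66)] [([335.3, 219.8, 61.3, 102.2], 0.76)]
notches [([
[... 813 characters left out ...]
9, 327.0, 114.2, 87.9], 0.8)]
wrist {'K': array([[378.7692904 ,   0.        , 320.39774427],
       [  0.        , 378.7692904 , 237.75709755],
       [  0.        ,   0.        ,   1.        ]]), 'k1': -0.03721735741252353, 'mount': array([[ 9.99999849e-01,  1.90092088e-04, -5.15213734e-04,
        -9.60530115e-04],
       [-1.49525047e-05,  9.47256721e-01,  3.20475745e-01,
        -8.24339101e-02],
       [ 5.48959576e-04, -3.20475689e-01,  9.47256581e-01,
        -1.69326229e-01],
       [ 0.00000000e+00,  0.00000000e+00,  0.00000000e+00,
         1.00000000e+00]]), 'shot': 3}
guard [] [([95.7, 473.2, 45.7, 6.5], 0.17)]
notches [] [([96.1, 471.8, 43.5, 8.2], 0.61)]
meter [] []
caddy [] []
```

View pics/scene0.png

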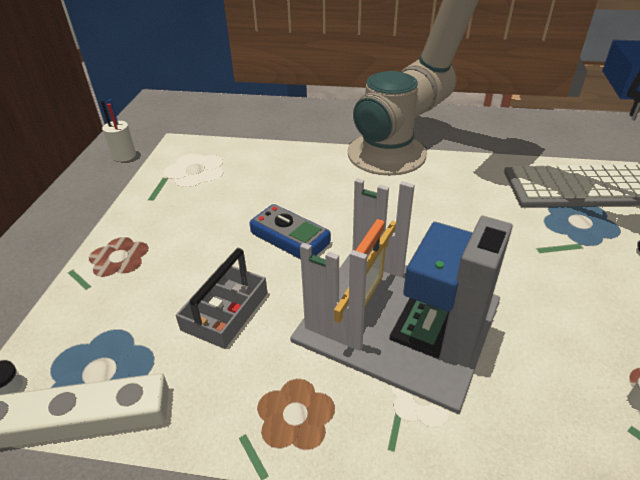

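View pics/side0.png

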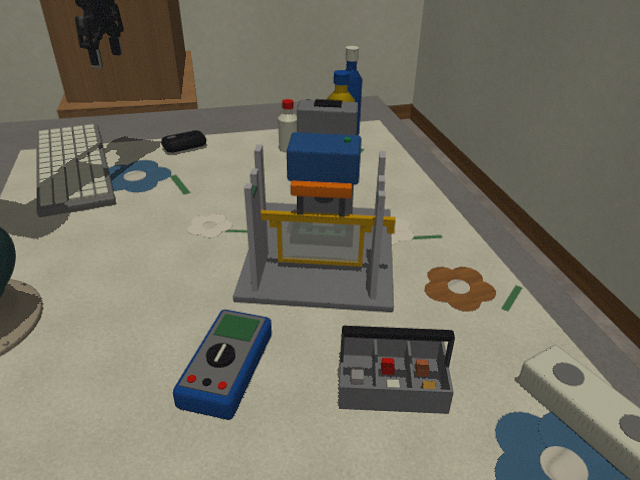

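View pics/wrist0.png

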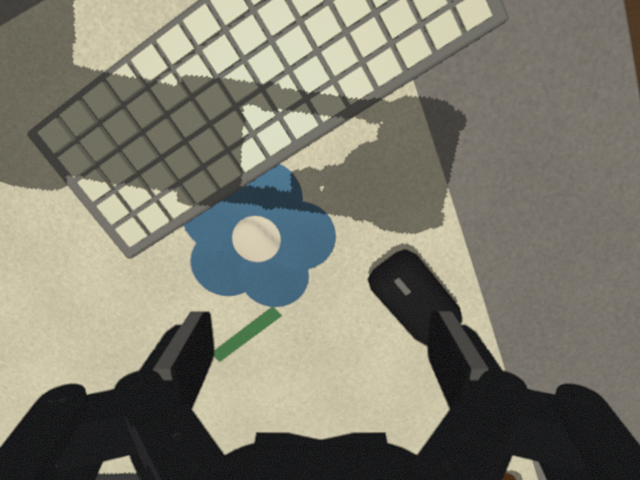

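```bash
python3 - <<'E'
import cv2
a=cv2.imread("pics/scene0.png")[170:370,280:440];cv2.imwrite("pics/sc_crop.png",cv2.resize(a,(640,800)[:2] if 0 else (480,600),interpolation=cv2.INTER_CUBIC))
a=cv2.imread("pics/side0.png")[130:310,220:420];cv2.imwrite("pics/si_crop.png",cv2.resize(a,(660,594),interpolation=cv2.INTER_CUBIC))
E
```

```text
(no output)
```

View pics/sc_crop.png

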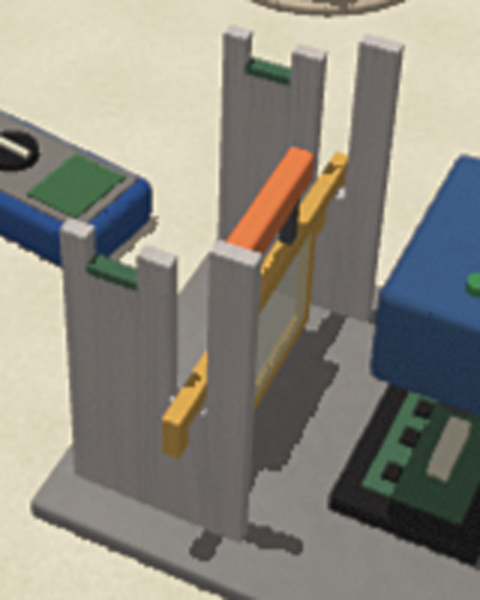

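View pics/si_crop.png

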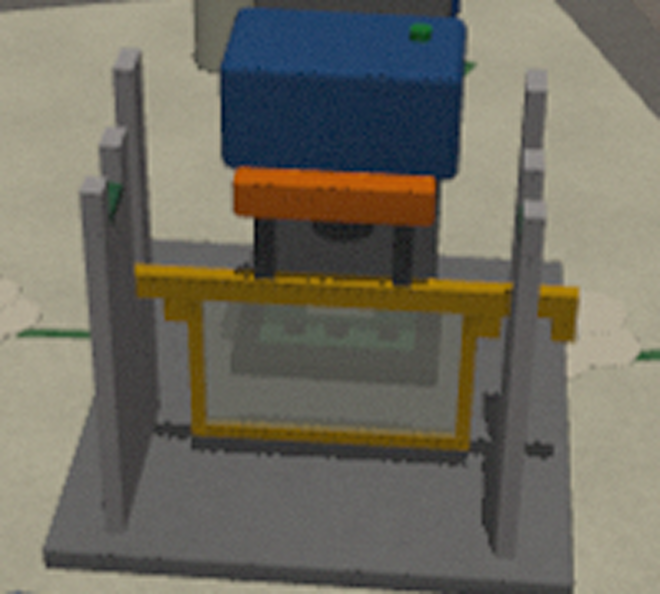

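```bash
cat > h.py <<'E'
import numpy as np,cv2,pickle
from scipy.optimize import least_squares
def proj(p,P):
    P=np.asarray(P,float)
    R,_=cv2.Rodrigues(p["rvec"]);c=P@R.T+p["tvec"];s=c[:,:2]/c[:,2:]
    r2=(s**2).sum(1,keepdims=True);s=s*(1+p["k1"]*r2)
    return s*[p["K"][0,0],p["K"][1,1]]+[p["K"][0,2],p["K"][1,2]]
def world(q,P):
    x,y,z,a=q;P=np.asarray(P,float);c,s=np.cos(a),np.sin(a)
    return np.c_[x+c*P[:,0]-s*P[:,1],y+s*P[:,0]+c*P[:,1],z+P[:,2]]
E
python3 - <<'E'
from h import *
sc=pickle.load(open("scene0.pkl","rb"));si=pickle.load(open("side0.pkl","rb"))
M=np.array([[68,-100,40],[-22.5,-100,20],[24.5,-100,20],[-22.5,100,20],[24.5,100,20],[68,100,40]])/1000
us=np.array([[235,255],[78,230],[157,258],[238,36],[309,54],[381,44]])/3+[280,170]
ui=np.array([[535,78],[534,210],[533,157],[93,185],[113,136],[128,57]])/3.3+[220,130]
f=lambda q:np.r_[proj(sc,world(q,M))-us,proj(si,world(q,M))-ui].ravel()
r=least_squares(f,[.5,.1,.195,1.57],loss='soft_l1');print(r.x,np.degrees(r.x[3]));print(f(r.x).reshape(-1,2).round(1))
for C,u,n in((sc,us,'sc'),(si,ui,'si')):
    g=lambda q:(proj(C,world([q[0],q[1],.195,q[2]],M))-u).ravel()
    print(n,least_squares(g,[.5,.1,1.57]).x)
q=r.x;q[2]=.195
# guard: x,y,z,yaw from points
G=np.array([[-8,50,11],[-8,-50,11],[-8,50,-11],[-8,-50,-11]])/1000
ug=np.array([[236,186],[434,196],[236,214],[434,223]])/3.3+[220,130]
gr=world(q,[[.045,0,-.018]])[0];print('expected grip',gr)
f2=lambda g:np.r_[(proj(si,world([g[0],g[1],.177,g[2]],G))-ug).ravel()]
r2=least_squares(f2,[*gr[:2],q[3]]);print('guard',r2.x,f2(r2.x).reshape(-1,2).round(1))
print("scene far top corner/center pred",(proj(sc,world([r2.x[0],r2.x[1],.177,r2.x[2]],np.array([[0,50,11],[0,0,0]])/1000))-[280,170])*3)
d=(r2.x[:2]-q[:2]);c,s=np.cos(q[3]),np.sin(q[3]);print('in notch',c*d[0]+s*d[1],-s*d[0]+c*d[1])
for t in('guard','notches'):pass
from rig import manip
from scipy.spatial.transform import Rotation as Ro
st=manip.get_state();w=st["ee_rot"];print(Ro.from_quat([*w[1:],w[0]]).as_matrix().round(3))
# bystanders via scene/side marks at z=0
def ray(p,u):
    s=cv2.undistortPoints(np.array([[u]],float),p["K"],np.array([p["k1"],0,0,0.]))[0,0];R,_=cv2.Rodrigues(p["rvec"]);o=-R.T@p["tvec"];d=R.T@np.r_[s,1];return o-d*o[2]/d[2]
print('meter',ray(si,[229.3,371.7]),'caddy',ray(si,[388.7,383]),ray(sc,[222.4,313.4]))
E
```

```text
[ 0.55076156 -0.04822304  0.19398159  1.23489534] 70.75429137791724
[[ 0.6 -0.2]
 [-0.1 -0.3]
 [ 0.4 -0.4]
 [ 0.1 -1.1]
 [ 0.3 -0.5]
 [ 0.4 -0.1]
 [ 0.6  0.7]
 [ 0.4 -0.1]
 [ 0.4  0.8]
 [ 0.3  0. ]
 [ 0.1  0.3]
 [-0.1  0.6]]
sc [ 0.55304368 -0.04848861  1.23498304]
si [ 0.55019179 -0.04863965  1.23541019]
expected grip [ 0.56559445 -0.00573792  0.177     ]
guard [ 0.57021164 -0.00805674  1.24477967] [[-0.9 -1.9]
 [ 1.1 -1.8]
 [-0.7  1.5]
 [ 0.5  1.9]]
scene far top corner/center pred [[301.39297158 147.55772024]
 [266.26541485 213.01749634]]
in notch 0.044332689877507554 -0.005123482818209957
[[ 0.391  0.92   0.   ]
 [ 0.92  -0.391  0.   ]
 [ 0.     0.    -1.   ]]
meter [ 0.38499752 -0.19644297  0.        ] caddy [ 0.60417797 -0.27272303  0.        ] [ 0.61446012 -0.27673011  0.        ]
```

```bash
python3 -m inch '[[1,0,0,-40,0],[1,0,0,-40,0],[1,0,0,-40,0],[1,0,0,-40,0],[1,0,0,-30,0],[1,-20,30,0,-1.2],[1,-20,30,0,-1.2],[1,-20,30,0,-1.2],[1,-20,30,0,0],[1,-20,30,0,0],[1,-20,30,0,0],[1,-20,30,0,0],[1,-20,30,0,0],[1,-20,30,0,0],[1,-20,30,0,0],[1,-20,30,0,0],[1,-20,30,0,0],[1,-20,30,0,0],[1,-20,30,0,0],[1,-20,30,0,0]]' 60
cat > rel.py <<'E'
from h import *
from rig import manip
from scipy.spatial.transform import Rotation as Ro
import sys
q=np.array([0.5512,-0.0485,.195,1.235])
def show(target):
    st=manip.get_state();w=st["ee_rot"];R=Ro.from_quat([*w[1:],w[0]]).as_matrix()
    print("t",st["clock"],"pos",st["position"].round(4),"w",st["width"].round(4),"F",st["contact_force"].round(1))
    print("toolx angle",np.degrees(np.arctan2(R[1,0],R[0,0])),"want",np.degrees(q[3]),"tilt",R[2].round(3))
    g=st["position"]+R[:,2]*manip.grip_point_offset
    d=g-q[:3];c,s=np.cos(q[3]),np.sin(q[3]);print("grasp pt in notch mm",(1000*np.array([c*d[0]+s*d[1],-s*d[0]+c*d[1],d[2]])).round(1))
    t=world(q,[np.array(target)/1000])[0];print("tool delta mm",(R.T@(t-g)*1000).round(1))
if __name__=="__main__": show([float(a) for a in sys.argv[1:4]])
E
python3 rel.py 45 -3 -18
```

```text
clock: 3.02
position: [0.5575, 0.0824, 0.4044]
ee_rot: [0.001, 0.811, 0.585, 0.002]
contact_force: [-0.8, 0.1, 0.0]
width: 0.0856Traceback (most recent call last):
  File "rel.py", line 13, in <module>
    if __name__=="__main__": show([float(a) for a in sys.argv[1:4]])
                             ~~~~^^^^^^^^^^^^^^^^^^^^^^^^^^^^^^^^^^^
  File "rel.py", line 8, in show
    print("t",st["clock"],"pos",st["position"].round(4),"w",st["width"].round(4),"F",st["contact_force"].round(1))
                                                            ^^^^^^^^^^^^^^^^^
AttributeError: 'float' object has no attribute 'round'
```

```bash
sed -i 's/st\["width"\].round(4)/round(float(st["width"]),4)/' rel.py; python3 rel.py 45 -3 -18
```

```text
t 3.0167 pos [0.5575 0.0824 0.4044] w 0.0856 F [-0.8  0.1  0. ]
toolx angle 71.6738810386536 want 70.76028769865667 tilt [ 0.002  0.003 -1.   ]
grasp pt in notch mm [125.6  37.2 228.1]
tool delta mm [-81.7  38.3 246.1]
```

```bash
python3 -m inch '[[1,-27,13,0,0.9],[1,-27,13,0,0],[1,-27,13,0,0],[1,0,0,30,0],[1,0,0,30,0],[1,0,0,30,0],[1,0,0,0,0]]'
python3 rel.py 45 -3 -18
python3 - <<'E'
from rig import *
from rig import eyes,mark_of,manip
import cv2,pickle
s=manip.get_state();p=eyes.get_image("wrist");cv2.imwrite("pics/w1.png",p["frame"][:,:,::-1]);print(s["position"])
pickle.dump((s,p),open("w1.pkl","wb"))
print(mark_of(p,"guard")[:2])
E
```

```text
clock: 3.6
position: [0.5753, -0.0223, 0.3092]
ee_rot: [0.003, 0.819, 0.573, 0.002]
contact_force: [-0.2, 0.7, -0.9]
width: 0.0854
t 3.6 pos [ 0.5753 -0.0223  0.3092] w 0.0854 F [-0.2  0.7 -0.9]
toolx angle 69.97965494126845 want 70.76028769865667 tilt [-0.001  0.007 -1.   ]
grasp pt in notch mm [ 32.7 -14.  132.9]
tool delta mm [ 12.3 -12.2 150.8]
[ 0.57530725 -0.02228715  0.3092085 ]
[{'point': [202.5, 336.5], 'confidence': 0.64}]
```

View pics/w1.png

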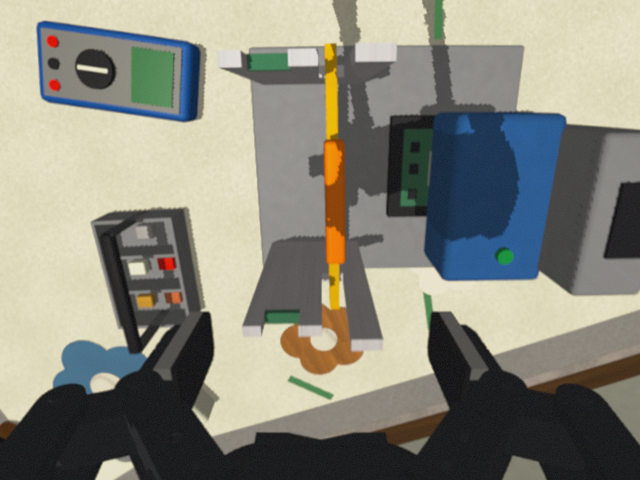

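```bash
python3 - <<'E'
from h import *
from scipy.spatial.transform import Rotation as Ro
s,p=pickle.load(open("w1.pkl","rb"));w=s["ee_rot"];R=Ro.from_quat([*w[1:],w[0]]).as_matrix()
T=np.eye(4);T[:3,:3]=R;T[:3,3]=s["position"];C=T@p["mount"]
Rc=C[:3,:3].T;p["rvec"]=cv2.Rodrigues(Rc)[0];p["tvec"]=-Rc@C[:3,3]
q=[.5512,-.0485,.195,1.235]
M=np.array([[68,-100,40],[-22.5,-100,20],[24.5,-100,20],[-22.5,100,20],[24.5,100,20],[68,100,40]])/1000
u=np.array([[368,343],[253,329],[311,329],[231,59],[303,57],[376,52]])
print((proj(p,world(q,M))-u).round(1).tolist())
r=least_squares(lambda q:(proj(p,world([q[0],q[1],.195,q[2]],M))-u).ravel(),[.55,-.05,1.23]);print(r.x,r.fun.round(1))
G=np.array([[-8,50,11],[8,50,11],[-8,-50,11],[8,-50,11]])/1000
ug=np.array([[325,141],[343,141],[327,263],[344,264]])
r2=least_squares(lambda g:(proj(p,world([g[0],g[1],.177,g[2]],G))-ug).ravel(),[.565,-.005,1.23]);print(r2.x,r2.fun.round(1))
d=(r2.x[:2]-r.x[:2]);c,s=np.cos(r.x[2]),np.sin(r.x[2]);print('in notch',c*d[0]+s*d[1],-s*d[0]+c*d[1])
E
```

```text
[[2.3, 1.1], [1.9, 1.6], [2.2, 1.1], [2.3, -0.3], [4.0, 0.2], [4.1, 0.0]]
[ 0.55029882 -0.05021129  1.2371058 ] [ 0.1  0.7 -0.2  1.4  0.1  0.8 -1.1 -0.6  0.6 -0.3  0.5 -0.7]
[ 0.56929817 -0.00937635  1.24450486] [-1.7 -0.3  1.8 -0.8 -1.2  1.4  1.1 -0. ]
in notch 0.04480538740741593 -0.004576584179443075
```

```bash
sed -i 's/^q=.*/q=np.array([0.5507,-0.0497,.195,1.237])/' rel.py; python3 -m inch '[[1,10,-8,10,-0.8],[1,0,0,20,0],[1,0,0,20,0],[1,0,0,0,0],[1,0,0,0,0]]'; python3 rel.py 45 -5 -18
```

```text
clock: 4.12
position: [0.5839, -0.0094, 0.2792]
ee_rot: [0.016, 0.814, 0.581, 0.015]
contact_force: [-0.1, 1.0, 0.5]
width: 0.0851
t 4.1167 pos [ 0.5839 -0.0094  0.2792] w 0.0851 F [-0.1  1.   0.5]
toolx angle 71.00579204693804 want 70.87487925768284 tilt [ 0.006  0.043 -0.999]
grasp pt in notch mm [ 48.8 -17.4 102.9]
tool delta mm [ -4.5 -17.6 120.2]
```

```bash
python3 -c "
from rig import manip
s=manip.get_state();print(s['qpos'].round(3),s['qd'].round(3),s['moment'].round(2))"
```

```text
[-0.134  0.232  1.385 -0.002  1.481 -1.373] [ 0.008 -0.    -0.012  0.002  0.012  0.001] [ 0.01  0.   -0.06]
```

```bash
python3 -m inch '[[1,-2,-6,0,0],[1,-1,-6,0,0],[1,0,-5,0,0],[1,0,0,0,0],[1,0,0,0,0]]'; python3 rel.py 45 -5 -18
```

```text
clock: 4.53
position: [0.5688, -0.0065, 0.2873]
ee_rot: [0.02, 0.814, 0.581, 0.02]
contact_force: [-0.1, -0.6, 0.5]
width: 0.0855
t 4.5333 pos [ 0.5688 -0.0065  0.2873] w 0.0855 F [-0.1 -0.6  0.5]
toolx angle 71.05811508238826 want 70.87487925768284 tilt [ 0.009  0.057 -0.998]
grasp pt in notch mm [ 46.6  -1.8 110.9]
tool delta mm [ -2.7  -4.2 128.9]
```

```bash
python3 -m inch '[[1,0,0,12,0],[1,0,0,12,0],[1,0,0,12,0],[1,0,0,12,0],[1,0,0,0,0],[1,0,0,0,0]]'; python3 rel.py 45 -5 -18
```

```text
clock: 5.03
position: [0.5731, -0.0074, 0.2418]
ee_rot: [0.023, 0.814, 0.581, 0.023]
contact_force: [-0.5, 0.2, -1.0]
width: 0.0851
t 5.0333 pos [ 0.5731 -0.0074  0.2418] w 0.0851 F [-0.5  0.2 -1. ]
toolx angle 71.04513652721245 want 70.87487925768284 tilt [ 0.01   0.065 -0.998]
grasp pt in notch mm [47.1 -6.1 65.5]
tool delta mm [-3.  -6.5 83.2]
```

```bash
python3 -m inch '[[1,0,8,0,0],[1,0,8,0,0],[1,0,8,0,0],[1,0,0,0,0],[1,0,0,0,0]]'; python3 rel.py 45 -5 -18
```

```text
clock: 5.45
position: [0.6006, -0.0166, 0.2469]
ee_rot: [0.025, 0.814, 0.58, 0.025]
contact_force: [-0.4, 0.4, -0.7]
width: 0.0861
t 5.45 pos [ 0.6006 -0.0166  0.2469] w 0.0861 F [-0.4  0.4 -0.7]
toolx angle 71.03322484174078 want 70.87487925768284 tilt [ 0.011  0.071 -0.997]
grasp pt in notch mm [ 47.4 -35.   70.5]
tool delta mm [ -3.3 -36.2  86.1]
```

```bash
python3 -m inch '[[1,0,0,0,0],[1,0,0,0,0],[1,0,0,0,0]]'; python3 rel.py 45 -5 -18;  python3 -m inch '[[1,0,-30,0,0],[1,0,0,0,0]]';python3 rel.py 45 -5 -18
```

```text
clock: 5.7
position: [0.6012, -0.0169, 0.2472]
ee_rot: [0.026, 0.814, 0.58, 0.025]
contact_force: [-0.1, -0.5, 0.1]
width: 0.0853
t 5.7 pos [ 0.6012 -0.0169  0.2472] w 0.0853 F [-0.1 -0.5  0.1]
toolx angle 71.01669655235303 want 70.87487925768284 tilt [ 0.012  0.071 -0.997]
grasp pt in notch mm [ 47.3 -35.6  70.9]
tool delta mm [ -3.3 -36.8  86.4]
clock: 5.87
position: [0.5714, -0.0068, 0.2437]
ee_rot: [0.024, 0.814, 0.58, 0.024]
contact_force: [-1.1, 0.8, -0.3]
width: 0.0853
t 5.8667 pos [ 0.5714 -0.0068  0.2437] w 0.0853 F [-1.1  0.8 -0.3]
toolx angle 70.98253748826463 want 70.87487925768284 tilt [ 0.011  0.068 -0.998]
grasp pt in notch mm [47.1 -4.2 67.4]
tool delta mm [-3.  -5.  85.2]
```

```bash
python3 -m inch '[[1,-1,-2,18,0],[1,-1,-2,18,0],[1,-1,-1,18,0],[1,0,0,15,0],[1,0,0,0,0],[1,0,0,0,0]]';python3 rel.py 45 -5 -18
```

```text
clock: 6.37
position: [0.5687, -0.0078, 0.1749]
ee_rot: [0.026, 0.813, 0.581, 0.026]
contact_force: [0.8, 0.3, -0.1]
width: 0.0852
t 6.3667 pos [ 0.5687 -0.0078  0.1749] w 0.0852 F [ 0.8  0.3 -0.1]
toolx angle 71.08633434691045 want 70.87487925768284 tilt [ 0.012  0.072 -0.997]
grasp pt in notch mm [45.3 -1.9 -1.5]
tool delta mm [-0.5  1.9 16.7]
```

```bash
python3 -m inch '[[1,0,-2,8,0],[1,0,-1,6,0],[1,0,0,0,0],[1,0,0,0,0]]' 70;python3 rel.py 45 -5 -18
python3 - <<'E'
from rig import eyes
import cv2
for n in("wrist","side"):
    cv2.imwrite(f"pics/{n}2.png",eyes.get_image(n)["frame"][:,:,::-1])
E
```

```text
clock: 6.7
position: [0.5682, -0.007, 0.1622]
ee_rot: [0.027, 0.813, 0.581, 0.027]
contact_force: [0.2, 0.2, 0.9]
width: 0.0856
t 6.7 pos [ 0.5682 -0.007   0.1622] w 0.0856 F [0.2 0.2 0.9]
toolx angle 71.10299547639679 want 70.87487925768284 tilt [ 0.013  0.076 -0.997]
grasp pt in notch mm [ 45.9  -1.1 -14.1]
tool delta mm [-0.9  3.6  4.1]
```

View pics/wrist2.png

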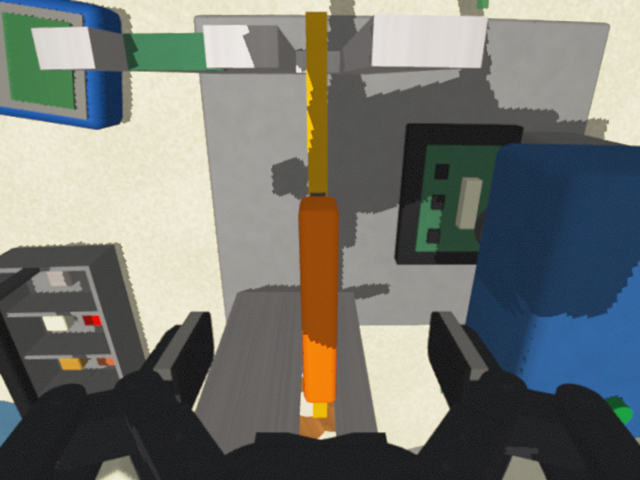

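View pics/side2.png

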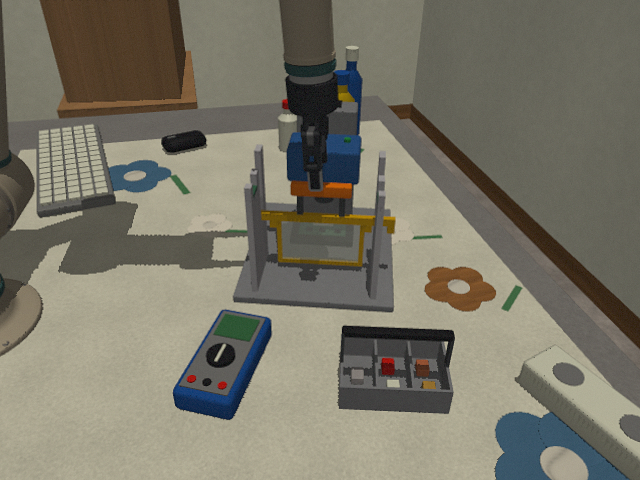

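```bash
python3 -m inch '[[1,0,3,3,0],[-1,0,0,0,0],[-1,0,0,0,0],[-1,0,0,0,0],[-1,0,0,0,0],[-1,0,0,0,0],[-1,0,0,0,0],[-1,0,0,0,0]]' 70;python3 rel.py 45 -5 -18
```

```text
clock: 7.47
position: [0.5729, -0.0084, 0.1611]
ee_rot: [0.028, 0.813, 0.581, 0.029]
contact_force: [-0.1, -0.1, 0.7]
width: 0.0105
t 7.4667 pos [ 0.5729 -0.0084  0.1611] w 0.0105 F [-0.1 -0.1  0.7]
toolx angle 71.1010834518022 want 70.87487925768284 tilt [ 0.013  0.079 -0.997]
grasp pt in notch mm [ 46.   -5.9 -15.3]
tool delta mm [-1.1 -1.1  2.6]
```

```bash
python3 -m inch '[[-1,0,0,0,0],[-1,0,0,0,0]]';python3 - <<'E'
from rig import eyes
import cv2
for n in("wrist","scene"):
    cv2.imwrite(f"pics/{n}3.png",eyes.get_image(n)["frame"][:,:,::-1])
a=cv2.imread("pics/scene3.png")[130:330,300:460];cv2.imwrite("pics/scene3c.png",cv2.resize(a,(480,600)))
E
```

```text
clock: 7.63
position: [0.5728, -0.0085, 0.1611]
ee_rot: [0.028, 0.813, 0.581, 0.028]
contact_force: [0.0, -0.1, 0.4]
width: 0.0102
```

View pics/wrist3.png

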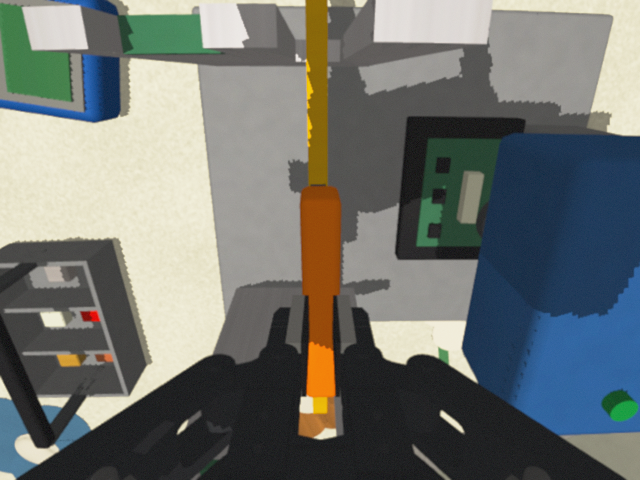

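View pics/scene3c.png

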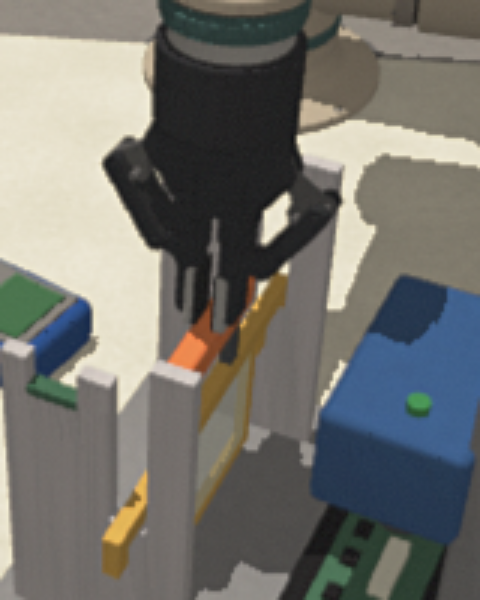

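```bash
python3 -m inch '[[-1,0.1,0.8,-10,0],[-1,0.2,1,-12,0],[-1,0.2,1,-12,0],[-1,0,0,0,0]]';python3 rel.py 45 -5 97
```

```text
clock: 8.07
position: [0.5691, -0.0078, 0.1931]
ee_rot: [0.024, 0.813, 0.581, 0.024]
contact_force: [0.8, -0.1, -3.5]
width: 0.0099
t 8.0667 pos [ 0.5691 -0.0078  0.1931] w 0.0099 F [ 0.8 -0.1 -3.5]
toolx angle 71.0918093388608 want 70.87487925768284 tilt [ 0.011  0.068 -0.998]
grasp pt in notch mm [45.4 -2.4 16.8]
tool delta mm [  0.5   8.1 -79.9]
```

```bash
python3 -m inch '[[-1,0.1,1,-14,0],[-1,0.1,1.3,-16,0],[-1,0.1,1.3,-16,0],[-1,0.1,1.3,-16,0],[-1,0.1,1.3,-16,0],[-1,0.1,0.5,-8,0],[-1,0,0,0,0]]';python3 rel.py 0 -1 97
python3 - <<'E'
from rig import eyes
import cv2
for n in("side","scene"):
    cv2.imwrite(f"pics/{n}4.png",eyes.get_image(n)["frame"][:,:,::-1])
a=cv2.imread("pics/scene4.png")[130:330,300:460];cv2.imwrite("pics/scene4c.png",cv2.resize(a,(480,600)))
a=cv2.imread("pics/side4.png")[80:310,190:440];cv2.imwrite("pics/side4c.png",cv2.resize(a,(650,598)))
E
```

```text
clock: 8.65
position: [0.5646, -0.0074, 0.2755]
ee_rot: [0.018, 0.813, 0.581, 0.018]
contact_force: [0.6, -0.0, -4.7]
width: 0.0096
t 8.65 pos [ 0.5646 -0.0074  0.2755] w 0.0096 F [ 0.6 -0.  -4.7]
toolx angle 71.0944302628278 want 70.87487925768284 tilt [ 0.009  0.051 -0.999]
grasp pt in notch mm [44.4  1.7 99.2]
tool delta mm [-44.4   2.4   1.9]
```

View pics/side4c.png

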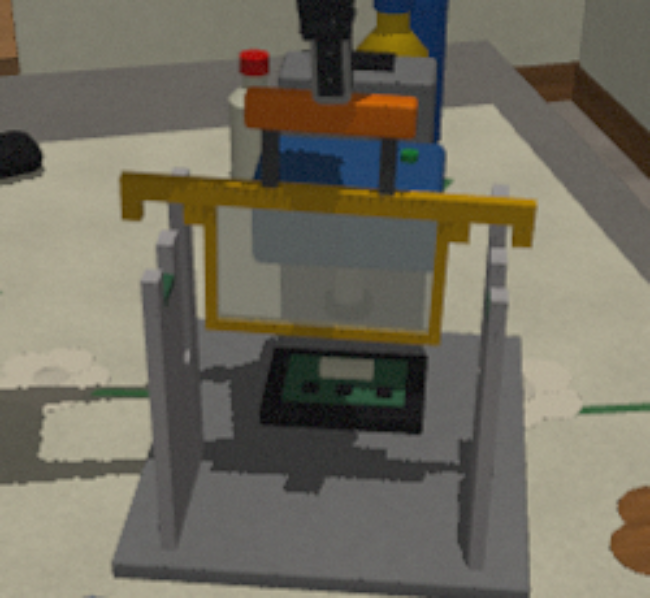

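View pics/scene4c.png

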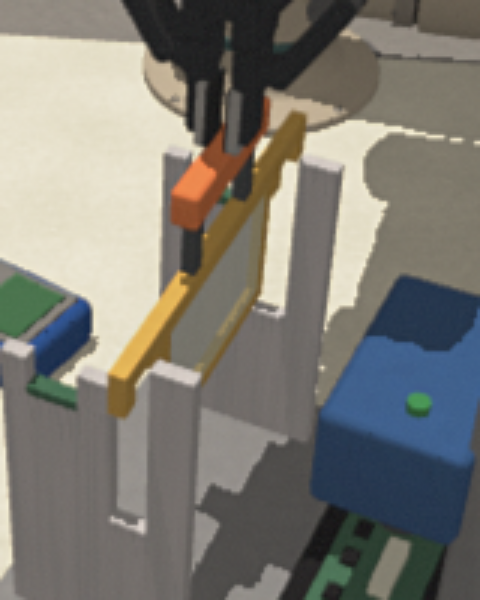

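```bash
python3 -m inch '[[-1,-10,0.5,0,0],[-1,-12,0.5,0,0],[-1,-12,0.5,0,0],[-1,-8,0.5,0,0],[-1,0,0,0,0]]';python3 rel.py 0 -1 75
```

```text
clock: 9.17
position: [0.5476, -0.0519, 0.268]
ee_rot: [0.014, 0.813, 0.582, 0.013]
contact_force: [0.6, 0.2, -4.9]
width: 0.0096
t 9.1667 pos [ 0.5476 -0.0519  0.268 ] w 0.0096 F [ 0.6  0.2 -4.9]
toolx angle 71.13203168687615 want 70.87487925768284 tilt [ 0.005  0.038 -0.999]
grasp pt in notch mm [-3.2  2.9 91.7]
tool delta mm [ 3.1  3.3 16.8]
```

```bash
python3 -m inch '[[-1,3,2,2,0],[-1,0,1,4,0],[-1,0,0,0,0]]';python3 rel.py 0 -1 65
python3 - <<'E'
from rig import eyes
import cv2
for n in("side","scene"):
    cv2.imwrite(f"pics/{n}5.png",eyes.get_image(n)["frame"][:,:,::-1])
a=cv2.imread("pics/scene5.png")[130:330,280:440];cv2.imwrite("pics/scene5c.png",cv2.resize(a,(480,600)))
a=cv2.imread("pics/side5.png")[80:310,190:440];cv2.imwrite("pics/side5c.png",cv2.resize(a,(650,598)))
E
```

```text
clock: 9.42
position: [0.5515, -0.0514, 0.2612]
ee_rot: [0.014, 0.814, 0.58, 0.013]
contact_force: [0.0, -0.4, -5.1]
width: 0.0096
t 9.4167 pos [ 0.5515 -0.0514  0.2612] w 0.0096 F [ 0.  -0.4 -5.1]
toolx angle 70.92941928970633 want 70.87487925768284 tilt [ 0.006  0.037 -0.999]
grasp pt in notch mm [-1.4 -0.6 84.9]
tool delta mm [ 1.3 -0.4 19.9]
```

View pics/side5c.png

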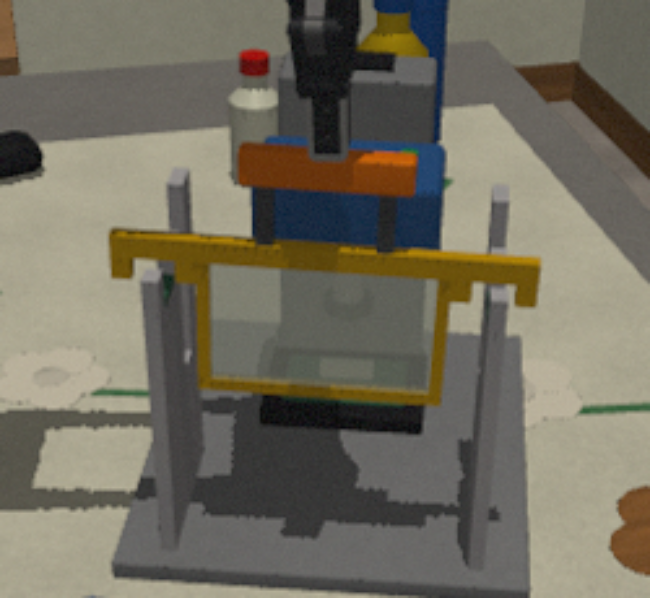

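View pics/scene5c.png

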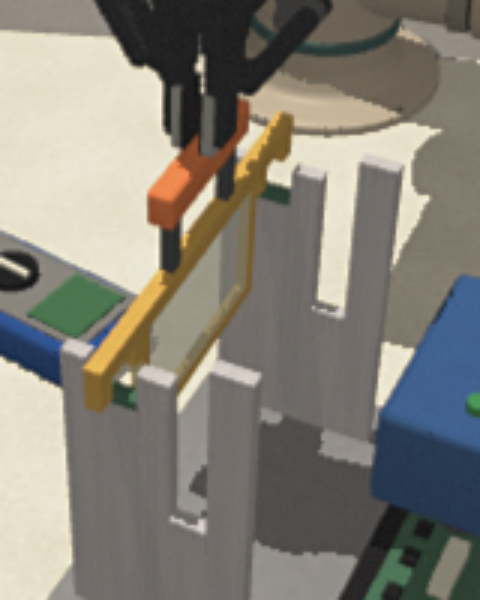

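```bash
python3 -m inch '[[-1,0.5,0,5,0],[-1,0.5,0,5,0],[-1,0,0,4,0],[-1,0,0,0,0]]';python3 rel.py 0 -1 65
```

```text
clock: 9.85
position: [0.5531, -0.0489, 0.2468]
ee_rot: [0.014, 0.814, 0.581, 0.014]
contact_force: [-0.4, -0.2, -4.7]
width: 0.0096
t 9.85 pos [ 0.5531 -0.0489  0.2468] w 0.0096 F [-0.4 -0.2 -4.7]
toolx angle 71.0713620613626 want 70.87487925768284 tilt [ 0.006  0.039 -0.999]
grasp pt in notch mm [ 1.5 -1.3 70.5]
tool delta mm [-1.5 -0.5  5.5]
```

```bash
python3 -m inch '[[-1,-1,0,3,0],[-1,0,0,2.5,0],[-1,0,0,0,0]]';python3 rel.py 0 -1 65
python3 -m inch '[[-1,0,0,2,0],[-1,0,0,0,0]]';python3 rel.py 0 -1 65
```

```text
clock: 10.1
position: [0.553, -0.0495, 0.2411]
ee_rot: [0.014, 0.813, 0.581, 0.014]
contact_force: [-0.8, 0.3, -3.4]
width: 0.0099
t 10.1 pos [ 0.553  -0.0495  0.2411] w 0.0099 F [-0.8  0.3 -3.4]
toolx angle 71.1187724751579 want 70.87487925768284 tilt [ 0.007  0.039 -0.999]
grasp pt in notch mm [ 0.8 -1.4 64.8]
tool delta mm [-0.8 -0.4 -0.3]
clock: 10.27
position: [0.5533, -0.0495, 0.2416]
ee_rot: [0.015, 0.813, 0.581, 0.015]
contact_force: [0.8, 0.6, -4.4]
width: 0.0097
t 10.2667 pos [ 0.5533 -0.0495  0.2416] w 0.0097 F [ 0.8  0.6 -4.4]
toolx angle 71.12544902913427 want 70.87487925768284 tilt [ 0.007  0.042 -0.999]
grasp pt in notch mm [ 0.9 -1.7 65.3]
tool delta mm [-0.9 -0.7  0.2]
```

```bash
python3 -m inch '[[-1,0,0,4,0],[-1,0,0,3,0]]';python3 rel.py 0 -1 62
python3 - <<'E'
from rig import eyes
import cv2
for n in("side","scene"):
    cv2.imwrite(f"pics/{n}6.png",eyes.get_image(n)["frame"][:,:,::-1])
a=cv2.imread("pics/scene6.png")[130:330,280:440];cv2.imwrite("pics/scene6c.png",cv2.resize(a,(480,600)))
a=cv2.imread("pics/side6.png")[80:310,190:440];cv2.imwrite("pics/side6c.png",cv2.resize(a,(650,598)))
E
```

```text
clock: 10.43
position: [0.5542, -0.0495, 0.2407]
ee_rot: [0.017, 0.813, 0.581, 0.017]
contact_force: [-6.6, 0.7, 12.3]
width: 0.0095
t 10.4333 pos [ 0.5542 -0.0495  0.2407] w 0.0095 F [-6.6  0.7 12.3]
toolx angle 71.13140988331085 want 70.87487925768284 tilt [ 0.008  0.048 -0.999]
grasp pt in notch mm [ 1.2 -2.3 64.4]
tool delta mm [-1.2 -1.5  2.3]
```

View pics/side6c.png

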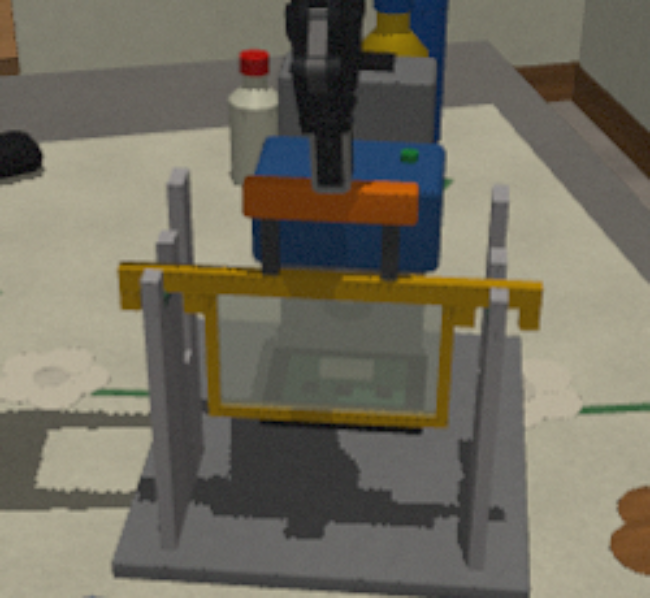

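View pics/scene6c.png

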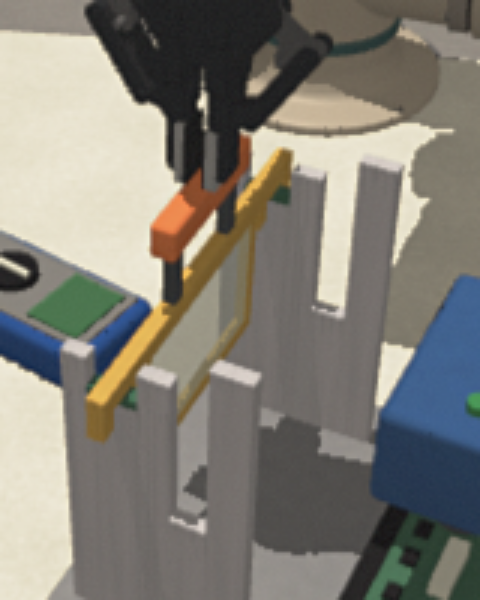

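```bash
python3 -m inch '[[-0.7,0,0,0,0],[-0.6,0,0,0,0],[-0.4,0,0,0,0],[0,0,0,0,0],[0.4,0,0,0,0],[0.4,0,0,0,0],[0.4,0,0,0,0]]' 20;python3 rel.py 0 -1 62
python3 - <<'E'
from rig import eyes
import cv2
for n in("side","scene"):
    cv2.imwrite(f"pics/{n}7.png",eyes.get_image(n)["frame"][:,:,::-1])
a=cv2.imread("pics/scene7.png")[130:330,280:440];b=cv2.imread("pics/side7.png")[80:310,190:440]
cv2.imwrite("pics/c7.png",cv2.hconcat([cv2.resize(a,(320,400)),cv2.resize(b,(435,400))]))
E
```

```text
clock: 11.12
position: [0.557, -0.0503, 0.2429]
ee_rot: [0.02, 0.813, 0.581, 0.02]
contact_force: [-0.6, 0.0, 0.5]
width: 0.0598
t 11.1167 pos [ 0.557  -0.0503  0.2429] w 0.0598 F [-0.6  0.   0.5]
toolx angle 71.11849314797543 want 70.87487925768284 tilt [ 0.009  0.056 -0.998]
grasp pt in notch mm [ 1.4 -5.1 66.6]
tool delta mm [-1.4 -4.4  4.3]
```

View pics/c7.png

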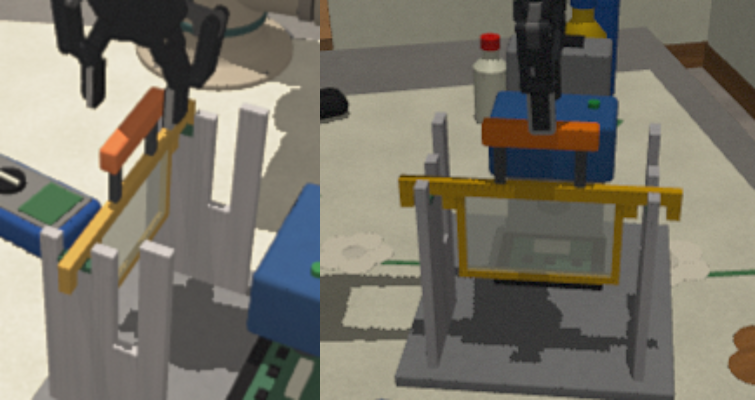

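Released and hanging. Now I retreat straight up.

```bash
python3 -m inch '[[0.4,0,0.5,-10,0],[0.4,0,1,-20,0],[0.4,0,1,-30,0],[0.4,0,1,-30,0],[0.4,0,1,-30,0],[0.4,0,0,0,0],[0.4,0,0,0,0]]'
python3 - <<'E'
from h import *
from rig import manip,eyes,mark_of,recognise
from scipy.spatial.transform import Rotation as Ro
q=np.array([0.5507,-0.0497,.195,1.237])
s=manip.get_state();im={n:eyes.get_image(n) for n in("side","scene","wrist")}
for n,p in im.items():
    cv2.imwrite(f"pics/{n}8.png",p["frame"][:,:,::-1])
    print(n,[(t,[(m["point"],round(m["confidence"],2)) for m in mark_of(p,t)[:1]]) for t in ("guard","meter","caddy")])
p=im["wrist"];w=s["ee_rot"];T=np.eye(4);T[:3,:3]=Ro.from_quat([*w[1:],w[0]]).as_matrix();T[:3,3]=s["position"];C=T@p["mount"]
Rc=C[:3,:3].T;p["rvec"]=cv2.Rodrigues(Rc)[0];p["tvec"]=-Rc@C[:3,3]
for n in im: print(n,"pred grip at (0,0,62)",proj(im[n],world(q,[[0,0,.062],[0,-.01,.062],[.01,0,.062]])).round(1).tolist())
a=cv2.imread("pics/scene8.png")[130:330,280:440];b=cv2.imread("pics/side8.png")[80:310,190:440]
cv2.imwrite("pics/c8.png",cv2.hconcat([cv2.resize(a,(320,400)),cv2.resize(b,(435,400))]))
print(s["clock"],s["position"],s["contact_force"].round(1))
E
```

```text
clock: 11.8
position: [0.5536, -0.0504, 0.37]
ee_rot: [0.019, 0.813, 0.581, 0.019]
contact_force: [-0.6, -0.4, 0.1]
width: 0.0597
side [('guard', [([157.5, 314.5], 0.61)]), ('meter', [([370.5, 231.0], 0.57)]), ('caddy', [([384.2, 390.2], 0.73)])]
scene [('guard', [([190.2, 344.8], 0.86)]), ('meter', [([238.8, 292.1], 0.59)]), ('caddy', [])]
wrist [('guard', [([212.3, 320.5], 0.61)]), ('meter', [([70.0, 172.0], 0.88)]), ('caddy', [([241.4, 192.8], 0.65)])]
side pred grip at (0,0,62) [[316.8, 157.4], [323.6, 157.7], [317.4, 154.4]]
scene pred grip at (0,0,62) [[346.2, 193.9], [343.5, 197.2], [351.8, 195.6]]
wrist pred grip at (0,0,62) [[320.3, 210.7], [320.2, 223.0], [333.3, 210.8]]
11.8 [ 0.55356266 -0.0504283   0.36999564] [-0.6 -0.4  0.1]
```

View pics/c8.png

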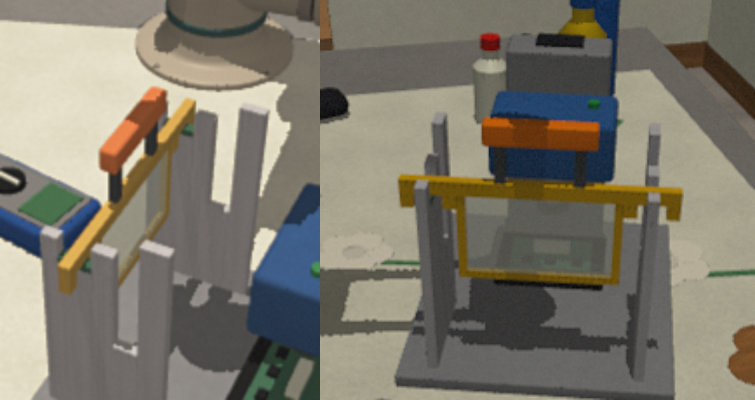

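View pics/wrist8.png

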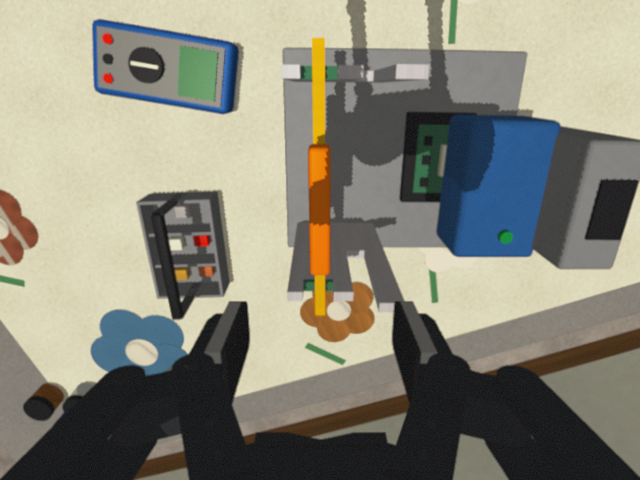

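```bash
python3 -c "
from rig import manip
print(manip.sign_off(), manip.get_state()['clock'])"
```

```text
the job is handed in; nothing more can be done
the job is handed in; nothing more can be done
```

The guard now hangs by its yellow bar in both green-floored notches. I gripped it by the orange grip, lifted it to about +96 mm over the notch floors, and brought it 45 mm forward. Then I lowered it in small steps until the wrist force turned to about 12 N upward. I let go, backed the gripper straight up about 130 mm, and handed the job in at about 12 s.

**Last checks:**
- **Guard position:** after release, the side and wrist cameras put the grip within about 2 px of where it should be at (0, 0, +62 mm). The scene camera was about 4 px off, which is only a few mm.
- **Guard hold:** the pictures show the bar in both notches and upright, and the guard looks the same before and after the gripper backed off.
- **Contact:** the force reading was near zero after the retreat.
- **Bystanders:** the multimeter and caddy marks are within about 2 px of the start in the views that saw them. The scene network did not report the caddy in the last picture.

**Did not go to plan:**
- **Tool tilt:** the tool picked up a tilt of up to about 4.5° while moving, which the rows cannot correct. I compensated for it in the moves.
- **Gripper width:** it read about 10 mm on the 16 mm grip. The pictures and the lifted weight showed the grip was held all the same.

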